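Seat a drill-jig cover on its hidden dowel and hold it down

TASK

Pick up the jig cover by its lug and lay it in the fixture's channel, close to the far end stop and with its hole towards that stop, so that it rides on top of the dowel hidden beneath it; then slide it back towards the near end stop until its hole finds the dowel and it drops flat. Press the cover fully down against the spring-lifted table and finish while still pressing, so that it stays fully down. Leave the loose parts lying about the bench where they are.

Things in the scene. Friction and masses are not known exactly. Their poses are not given: they have to be found in the camera images.
- fixture: Fixture fixed to the bench: grey base 236x110x15 mm; on it a channel 200 mm long (x), 73 mm wide (y), between two steel guide rails and two end stops, tops 46 mm above the bench. Origin: centre of the underside. +x runs along the channel from the near end stop (inner face x = -100 mm, the one towards the robot) to the far end stop (inner face x = +100 mm).
- slot (a point): Middle of the channel, at the top of the raised spring table (29 mm above the bench); axes as the fixture's. In the slot along the table's middle (y = 0) stands a fixed round dowel, 12 mm thick, chamfered tip 37 mm above the bench. It is clamped anywhere from x = -8 to +28 mm; its place is not reported. The cover can lie flat in the channel only with its hole over the dowel.
- cover: Loose aluminium jig cover, about 0.45 kg, flat on the bench at first: plate 130 mm (x) by 70 mm (y), 10 mm thick, upright lug in its middle. Origin: centre of the plate's underside; z up. A round through-hole for the dowel, 15.5 mm in diameter, is on its centre line at x = +25 mm. Laid on the dowel and let go, it rests rocked by about 5 degrees, free to slide between the rails.
- cover_lug (a point): Centre of the cover's lug, axes as the cover's. Lug 16 mm thick (x), 36 mm wide (y), 45 mm high; this point is 32.5 mm above the plate's underside and 22.5 mm below the lug's top. Its height above the bench in the fixture: about 66 to 70 mm while the plate rides on the dowel, 61.5 mm once dropped flat on the raised table, 55.5 mm pressed fully down.
- lifter (a joint): Travel of the spring-lifted table in m: 0 raised, 0.006 fully down on its stop. It carries the cover's weight without sinking (10 N preload); the end of the travel takes about 15 N including the cover's weight, so a push of about 10 N brings it right down. It springs up when the push ends.
- stud_bolt: black stud bolt standing on its head, 20x17x35 mm, loose; bystander; origin at its underside
- spark_plug: spark plug lying on the bench, 53 mm long, 21 mm thick, loose; bystander; origin at its underside
- bearing: roller bearing lying flat, 68 mm across, 20 mm high, loose; bystander; origin at its underside
- washer: thick plain steel washer lying flat, 65 mm across, 9 mm high, loose; bystander; origin at its underside

How it is judged:
By the outcome, as a careful person would: the job done as asked, in the order asked, and still so for the second after the job is handed in, while the arm keeps its last pose, push and grip.
It also fails if it takes over 51 s, if anything falls off the work surface, if the arm or the gripper's body presses on something with over 40 N, if the wrist force passes 120 N, or if a joint passes its speed limit or range.

ROBOT

A 6-joint arm with a two-finger parallel gripper is mounted at the origin on a cart in front of the work surface, level with it; the furniture and walls round the work are solid. World frame = base frame: x ahead of the robot, y to its left, z up, the work surface at z = 0. Lengths are in m, angles in degrees, forces in N, time in s.
With the tool pointing down it reaches from about 0.3 to 0.75 m from the base axis. Payload 8.5 kg.
Tool frame: the origin (TCP) lies at the very end of the fingers, on their centre line; the grasp point (between the pads) lies 19 mm behind it (env.tcp_to_grasp is the distance from the TCP to the grasp point, in m); z points along the fingers, y is the line along which they close (so a half turn about z gives the same grasp; the last joint's range is limited). The gripper opens to 85 mm and grips with 20 to 120 N. Pads are 22 mm wide; open, the fingers measure 114 mm over their backs; the gripper's body (76 mm by 85 mm) begins 54 mm behind the grasp point. The pads swing forward as they close: fully open they stand 13 mm farther back than shut.
Start: joints at [56.763, 21.807, 74.336, -0, 83.858, -12.336], TCP at [0.196, 0.514, 0.231] pointing down, gripper open.
Joint ranges: [-178.18, 178.18], [-50.72, 133.34], [12.68, 142.11], [-81.47, 261.47], [9.98, 163.14], [-165.26, 165.26]. Speed limits (degrees/s): [136.94, 136.94, 180, 180, 180, 180].

INTERFACE

Orientations are given as a 3x3 rotation matrix whose columns are the frame's x, y, z axes.
In Python, from rig import status, get_image, env gives the robot as it stands.
- The arm moves only by the shell command python3 -m handwheel 'ROWS' [FORCE]. ROWS is text: rows parted by semicolons, each of 7 numbers parted by spaces: the shift along the world's x, y, z in cm, then the turn, a rotation vector about the world's x, y, z in degrees, then the opening, from 0 (shut) to 1 (fully open). In form: dx dy dz wx wy wz gripper; .... A call has 1 to 8 rows; each row is the pose to reach, as a shift and turn from the pose commanded when the call began; what a row does not reach only later rows make up. A row lasts 1/12 s, in which the tool goes at most 41.7 mm and 7.16 degrees, less where a joint would pass 70% of its speed; a pose out of reach is approached as far as the arm can. A call with a gripper value outside its range is refused whole. The fingers move at their own pace and stop on an object; FORCE is the grip in N (left out, the last holds). Time passes only in rows, so rows that repeat a pose let the fingers close. It gives the time, the measured TCP pose, the force, the opening and the grip force at its end, in the units of the state.
- status.observe(): the state, without advancing time (a new reading comes with each control period).
- get_image(name): name is "scene" or "top" or "wrist"; returns a dict with "color" (420x560x3 uint8, red, green, blue), "vertical_fov" (degrees; the focal length in pixels is half the picture's height over the tangent of half this angle, whatever the lens; pixels are square), "cx", "cy" (the principal point, pixels), "xyz" and "orientation" of the camera in the world. Camera axes: x right, y down, z forward; pixel columns grow to the right and rows downward; lengths in m; the calibration is good to about 2 mm. A picture is of the moment at which its call begins. There is no depth.
- env.close_job(): hands the job in; it is judged then, once.
The state is a dict: "time_s": time; "q": joint angles; "qvel": joint speeds; "joint_efforts": joint torques, N m; "position": TCP position; "tool_rot": TCP orientation; "ft_force": force on the tool from outside, world axes, zero at the start; "wrist_torque": the same for the moment, N m; "grip_width": finger opening in m; "gripper_force": force on a finger pad.
Only numpy, scipy, OpenCV 4.12 (cv2) and the standard library are available. Lean on these libraries where they do the work, as an engineer would, in place of code of your own. Each camera call takes 0.05 s, during which the arm holds its last target. There are 200 camera calls.

## Working session

There is one attempt and no reset: what is moved stays moved. The work goes in short steps, Python scripts to look and compute and a shell command to move; the robot and the scene stay as the last step left them, time stands still between calls to the robot, and variables do not carry over. Pictures are saved under pics/ and viewed, at most 10 in all, crops included, and the job is handed in when it is done.

```bash
mkdir -p pics && cat > h.py <<'E'
import numpy as np, cv2
from rig import status, get_image, env
def snap(name, fn):
    im=get_image(name); cv2.imwrite('pics/'+fn, cv2.cvtColor(im['color'],cv2.COLOR_RGB2BGR))
    np.savez('pics/'+fn+'.npz', **{k:np.array(v) for k,v in im.items() if k!='color'})
    return im
def ray(im,u,v,z):
    f=210/np.tan(np.radians(float(im['vertical_fov']))/2)
    d=np.array(im['orientation'])@np.array([(u-im['cx'])/f,(v-im['cy'])/f,1])
    c=np.array(im['xyz']); return c+d*(z-c[2])/d[2]
def proj(im,P):
    f=210/np.tan(np.radians(float(im['vertical_fov']))/2)
    p=(np.atleast_2d(P)-np.array(im['xyz']))@np.array(im['orientation'])
    return np.c_[im['cx']+f*p[:,0]/p[:,2], im['cy']+f*p[:,1]/p[:,2]]
def load(fn): return dict(np.load('pics/'+fn+'.npz'))
E
python3 - <<'E'
from h import *
for n in("top","scene"):
    im=snap(n,n+'0.png'); print(n,im['vertical_fov'],im['cx'],im['cy'],np.round(im['xyz'],3),np.round(im['orientation'],3).tolist())
s=status.observe(); print(s['time_s'],np.round(s['tool_rot'],3).tolist(),s['ft_force'])
E
```

```text
top 46.026362914462936 281.4534154466686 205.65683439817803 [ 0.387 -0.026  0.938] [[0.026, -0.985, 0.168], [-1.0, -0.028, -0.007], [0.012, -0.168, -0.986]]
scene 47.214763114549264 277.71075496686836 212.72127981666907 [ 0.037 -0.646  0.9  ] [[0.762, -0.458, 0.457], [-0.647, -0.558, 0.52], [0.017, -0.692, -0.722]]
0.1 [[-0.934, 0.357, -0.001], [0.357, 0.934, -0.001], [0.0, -0.001, -1.0]] [-0.13615472 -0.0692172   0.06638825]
```

View pics/top0.png

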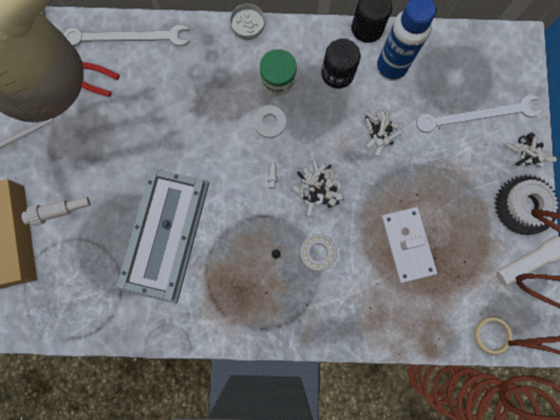

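View pics/scene0.png

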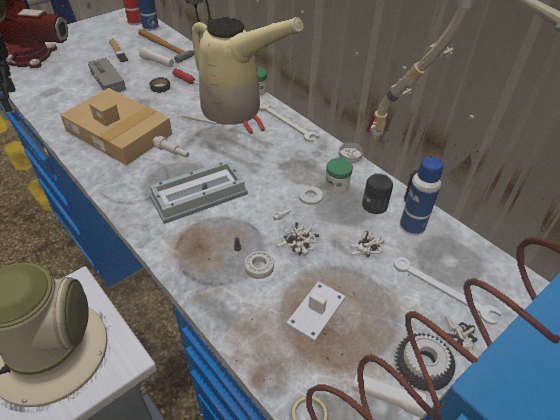

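The top view shows the fixture's corners near (153,170), (208,180), (175,302) and (119,290), with the dowel near (166,224). The cover's corners are near (384,216), (416,208), (437,275) and (404,282), with the hole near (405,230) and the lug near (413,243). The scene view agrees; the stud, bearing, washer and plug lie between the two. Next I enlarge both.

```bash
python3 - <<'E'
from h import *
a=cv2.imread('pics/top0.png')
A=cv2.resize(a[160:310,110:220],None,fx=4,fy=4,interpolation=cv2.INTER_CUBIC)[:600,:400]
B=cv2.resize(a[195:295,375:445],None,fx=5,fy=5,interpolation=cv2.INTER_CUBIC)
o=np.zeros((600,800,3),np.uint8); o[:,:400]=A[:,:400]; o[:500,450:800]=B
cv2.imwrite('pics/c1.png',o)
E
```

```text
(no output)
```

View pics/c1.png

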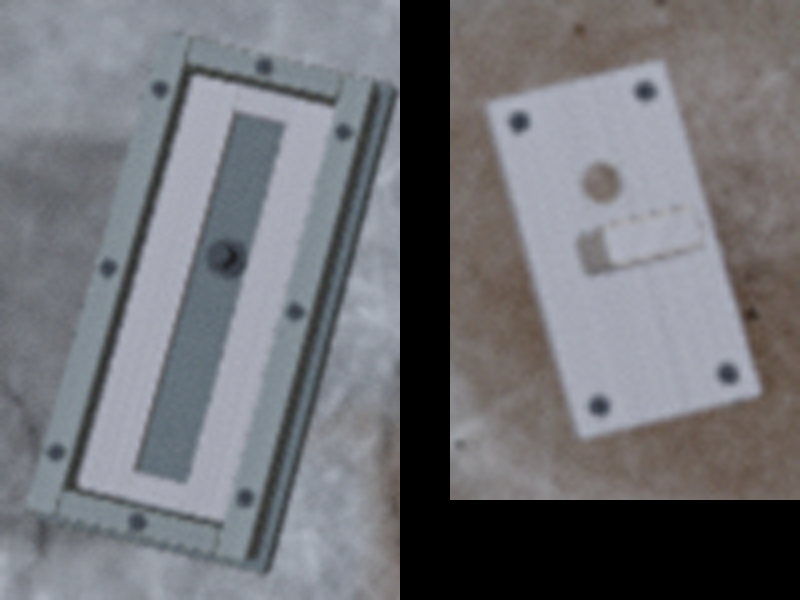

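```bash
python3 - <<'E'
from h import *
from scipy.optimize import least_squares
im=load('top0.png')
F=np.array([[187,68],[337,100],[222,523],[70,488]])/4+[110,160]
C=(np.array([[487,104],[663,60],[762,395],[583,438]])-[450,0])/5+[375,195]
def fit(px,obj,z):
    W=np.array([ray(im,*p,z)[:2] for p in px])
    def r(p):
        c,s=np.cos(p[2]),np.sin(p[2]); return (obj@np.array([[c,s],[-s,c]])+p[:2]-W).ravel()
    s=least_squares(r,[*W.mean(0),0]); print(np.round(s.x[:2],4),np.degrees(s.x[2]).round(2),'res mm',np.round(s.fun*1e3,1)); return s.x
f=fit(F,np.array([[.1,.0365],[.1,-.0365],[-.1,-.0365],[-.1,.0365]]),.046)
c=fit(C,np.array([[.065,.035],[.065,-.035],[-.065,-.035],[-.065,.035]]),.010)
def loc(p,w): 
    d=w[:2]-p[:2];C,S=np.cos(p[2]),np.sin(p[2]); return np.round([C*d[0]+S*d[1],-S*d[0]+C*d[1]],4)
print('dowel',loc(f,ray(im,226/4+110,258/4+160,.037)))
print('hole',loc(c,ray(im,(601-450)/5+375,183/5+195,.010)))
print('lugtop',loc(c,ray(im,(654-450)/5+375,235/5+195,.055)))
E
```

```text
[0.4837 0.183 ] -11.51 res mm [ 2.5  0.7  1.  -1.1 -2.3 -1.4 -1.2  1.8]
[ 0.4781 -0.2766] 15.38 res mm [ 0.2 -0.1 -0.1 -0.1  0.4 -0.1 -0.5  0.2]
dowel [ 0.0173 -0.0031]
hole [0.0254 0.0014]
lugtop [0.0006 0.0009]
```

The fixture fit is rough, with residuals of 2.5 mm and the dowel 3 mm off the centre line. The cover fit is good. On the way I will look at the fixture with the wrist camera.

```bash
python3 -m handwheel '3 -3.5 1 0 0 -7 1;6 -7 2 0 0 -14 1;9 -10.5 3 0 0 -21 1;12 -14 4 0 0 -28 1;14 -17 5 0 0 -35 1;16 -19.5 6 0 0 -42 1;18 -22 7 0 0 -49 1;20 -24 8 0 0 -56 1' && python3 -m handwheel '1.5 -2 1 0 0 -7 1;3 -5 1 0 0 -14 1;4 -8 1 0 0 -21 1;4.5 -9 1 0 0 -24.6 1;4.5 -9 1 0 0 -24.6 1;4.5 -9 1 0 0 -24.6 1;4.5 -9 1 0 0 -24.6 1' && python3 - <<'E'
from h import *
im=snap('wrist','w1.png'); print(im['vertical_fov'],im['xyz'],np.round(im['orientation'],3).tolist(),status.observe()['position'])
for p in [(.4837,.183,.046)]: print(proj(im,p))
E
```

```text
time_s: 0.77
position: [0.3973, 0.2712, 0.312]
tool_rot: [[-0.219, 0.976, 0.0], [0.976, 0.219, -0.0], [-0.0, -0.0, -1.0]]
ft_force: [0.0, 0.1, 0.3]
grip_width: 0.0855
gripper_force: 0.0
time_s: 1.35
position: [0.4408, 0.1844, 0.3212]
tool_rot: [[0.197, 0.98, -0.0], [0.98, -0.197, 0.0], [0.0, -0.0, -1.0]]
ft_force: [0.2, 0.7, 0.3]
grip_width: 0.0853
gripper_force: 0.0
71.68427126697044 [0.45583324 0.24857184 0.46501033] [[0.98, -0.19, -0.051], [-0.197, -0.947, -0.254], [-0.0, 0.259, -0.966]] [0.44075095 0.18465588 0.32125533]
[[303.88178869 173.86564843]]
```

View pics/w1.png

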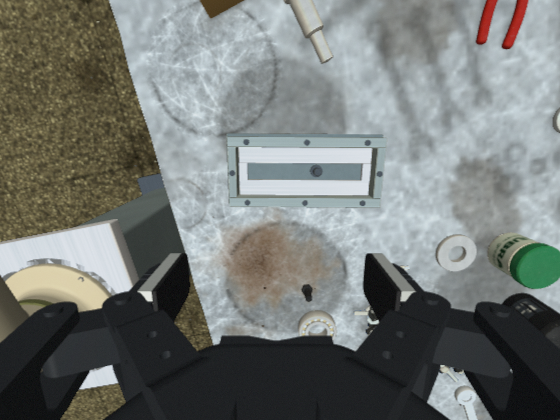

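The wrist view shows the fixture clearly, with its inner corners at about (238,146), (372,147), (370,197) and (238,196) and the dowel at (317,171). I enlarge that area to read it finely.

```bash
python3 - <<'E'
from h import *
a=cv2.imread('pics/w1.png')
cv2.imwrite('pics/c2.png',cv2.resize(a[125:215,222:390],(800,429),interpolation=cv2.INTER_CUBIC)) 
print(800/168,429/90)
E
```

```text
4.761904761904762 4.766666666666667
```

View pics/c2.png

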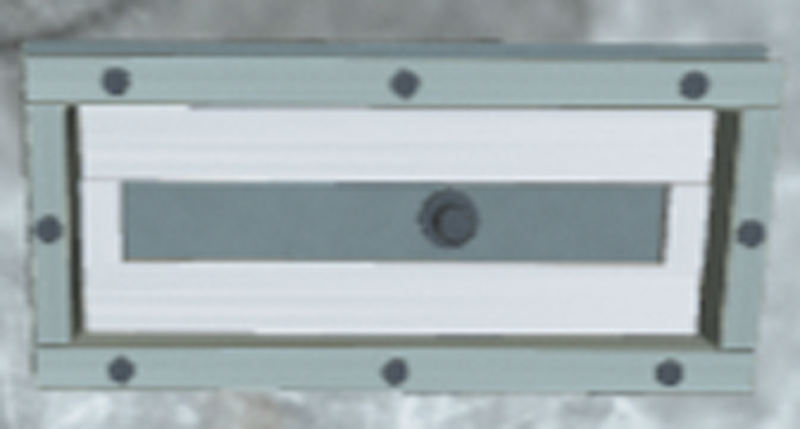

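```bash
cat > fitf.py <<'E'
from h import *
from scipy.optimize import least_squares
im=load('w1.png')
cv=lambda P:(np.array(P)+.5)/4.764-.5+[222,125]
F=cv([[740,107],[720,348],[72,344],[66,104]])
S=cv([[116,81],[404,83],[694,85],[50,229],[751,233],[121,370],[396,371],[669,373]])
obj=np.array([[.1,.0365],[.1,-.0365],[-.1,-.0365],[-.1,.0365]])
def fit(W,obj):
    def r(p):
        c,s=np.cos(p[2]),np.sin(p[2]); return (obj*(1,1)@np.array([[c,s],[-s,c]])+p[:2]-W).ravel()
    s=least_squares(r,[*W.mean(0),0]); print(np.round(s.x[:2],4),np.degrees(s.x[2]).round(2),'res',np.round(s.fun*1e3,1)); return s.x
for z in (.046,):
  W=np.array([ray(im,*p,z)[:2] for p in F]); print('sides',np.linalg.norm(W-np.roll(W,-1,0),axis=1)); f=fit(W,obj)
def loc(w): 
    d=w[:2]-f[:2];C,S_=np.cos(f[2]),np.sin(f[2]); return np.round([C*d[0]+S_*d[1],-S_*d[0]+C*d[1]],4)
print('screws',[loc(ray(im,*p,.046)).tolist() for p in S])
print('dowel tip',loc(ray(im,*cv([455,221]),.037)),'base ring',loc(ray(im,*cv([448,218]),.029)))
print('slot ends',loc(ray(im,*cv([122,222]),.029)),loc(ray(im,*cv([668,222]),.029)))
E
python3 fitf.py
```

```text
sides [0.07307508 0.2007003  0.0726805  0.19955238]
[0.4863 0.1844] -11.64 res [ 0.3 -0.1 -0.4  0.2  0.2 -0.2 -0.1  0.2]
screws [[-0.0849, 0.0431], [-0.0, 0.0429], [0.0855, 0.0428], [-0.1059, -0.0007], [0.1066, -0.0008], [-0.0853, -0.0445], [0.0003, -0.0444], [0.0853, -0.0446]]
dowel tip [0.018  0.0012] base ring [0.0169 0.0011]
slot ends [-0.0857 -0.0007] [0.0862 0.0002]
```

```bash
python3 -m handwheel '0 -4 0 0 0 3.5 1;0 -8 0 0 0 7 1;0 -12 0 0 0 10.5 1;0 -16 0 0 0 14 1;0 -20 0 0 0 17.5 1;0 -24 0 0 0 21 1;0 -28 0 0 0 24 1;0 -32 0 0 0 27 1' && python3 -m handwheel '0 -4 -1 0 0 0 1;0 -8 -2 0 0 0 1;0 -12 -3 0 0 0 1;0 -14 -4 0 0 0 1;0 -14 -4 0 0 0 1;0 -14 -4 0 0 0 1;0 -14 -4 0 0 0 1;0 -14 -4 0 0 0 1' && python3 - <<'E'
from h import *
im=snap('wrist','w2.png'); print(im['xyz'],np.round(im['orientation'],3).tolist(),status.observe()['position'])
p=proj(im,(.478,-.2766,.02))[0]; print(p)
a=cv2.imread('pics/w2.png'); u,v=int(p[0]),int(p[1]); u0,v0=max(u-80,0),max(v-60,0); print(u0,v0)
cv2.imwrite('pics/c3.png',cv2.resize(a[v0:v0+120,u0:u0+160],None,fx=5,fy=5,interpolation=cv2.INTER_CUBIC))
E
```

```text
time_s: 2.07
position: [0.441, -0.1371, 0.3215]
tool_rot: [[-0.273, 0.962, 0.0], [0.962, 0.273, -0.0], [-0.0, 0.0, -1.0]]
ft_force: [0.4, 0.6, 0.0]
grip_width: 0.0853
gripper_force: 0.0
time_s: 2.73
position: [0.4417, -0.2747, 0.2822]
tool_rot: [[-0.27, 0.963, 0.001], [0.963, 0.27, -0.001], [-0.001, 0.001, -1.0]]
ft_force: [-0.5, 0.5, 0.3]
grip_width: 0.0852
gripper_force: 0.0
[ 0.42601635 -0.21161234  0.4259036 ] [[0.963, 0.26, 0.071], [0.27, -0.93, -0.25], [0.001, 0.26, -0.966]] [ 0.44165263 -0.2748324   0.28220308]
[298.68384694 187.30300277]
218 127
```

View pics/c3.png

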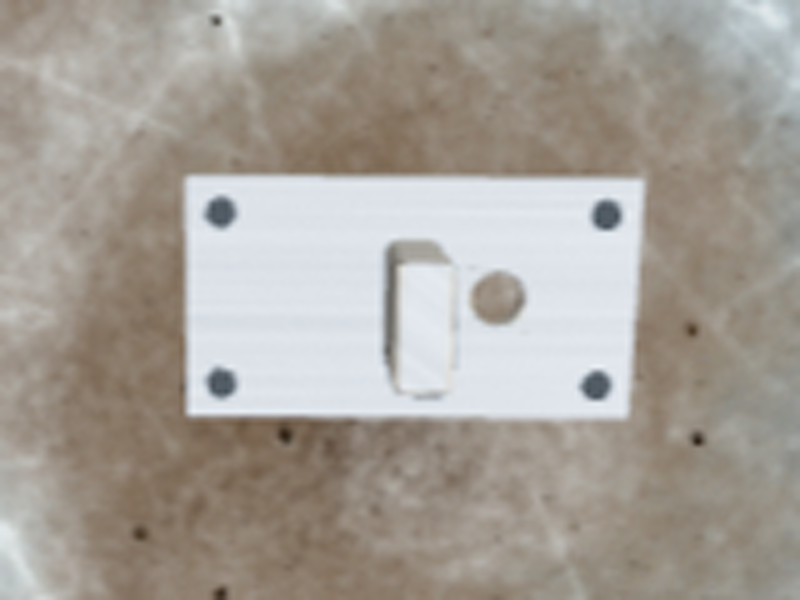

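The crop shows the cover's top corners at about (186,175), (644,179), (629,417) and (187,415), with the hole at (498,298) and the lug top centred at (425,328).

```bash
cat > fitc.py <<'E'
import contextlib,io
with contextlib.redirect_stdout(io.StringIO()): import fitf; from fitf import *
im=load('w2.png')
cv=lambda P:(np.array(P)+.5)/5-.5+[218,127]
W=np.array([ray(im,*p,.010)[:2] for p in cv([[644,179],[629,417],[187,415],[186,175]])])
print('sides',np.linalg.norm(W-np.roll(W,-1,0),axis=1))
fitf.f=c=fit(W,np.array([[.065,.035],[.065,-.035],[-.065,-.035],[-.065,.035]]))
print('hole',loc(ray(im,*cv([498,298]),.010)),'lugtop',loc(ray(im,*cv([425,328]),.055)))
s=status.observe(); t=np.array(s['tool_rot']); print('tool y yaw',np.degrees(np.arctan2(t[1,1],t[0,1])),'shift cm',(c[:2]-s['position'][:2])*100)
E
python3 fitc.py
```

```text
sides [0.07001484 0.13103094 0.07051117 0.1300254 ]
[ 0.4806 -0.2765] 15.24 res [-0.  -0.  -0.5 -0.1  0.4  0.4  0.1 -0.2]
hole [0.0251 0.0005] lugtop [-0.0001  0.0007]
tool y yaw 15.629440586090748 shift cm [ 3.89565722 -0.16451032]
```

```bash
python3 -m handwheel '2 -0.1 -3 0 0 -0.3 1;3.9 -0.2 -6 0 0 -0.3 1;3.9 -0.2 -9.5 0 0 -0.3 1;3.9 -0.2 -13 0 0 -0.3 1;3.9 -0.2 -16.5 0 0 -0.3 1;3.9 -0.2 -19 0 0 -0.3 1;3.9 -0.2 -20 0 0 -0.3 1;3.9 -0.2 -20 0 0 -0.3 1' && python3 -m handwheel '0 0 -2 0 0 0 1;0 0 -4 0 0 0 1;0 0 -5.6 0 0 0 1;0 0 -6.6 0 0 0 1;0 0 -6.6 0 0 0 1;0 0 -6.6 0 0 0 1' && python3 -m handwheel '0 0 0 0 0 0 0.2;0 0 0 0 0 0 0;0 0 0 0 0 0 0;0 0 0 0 0 0 0;0 0 0 0 0 0 0;0 0 0 0 0 0 0;0 0 0 0 0 0 0;0 0 0 0 0 0 0' 50
```

```text
time_s: 3.45
position: [0.4799, -0.277, 0.0801]
tool_rot: [[-0.263, 0.965, -0.002], [0.965, 0.263, 0.002], [0.003, -0.002, -1.0]]
ft_force: [-1.0, 0.4, 0.4]
grip_width: 0.0854
gripper_force: 0.0
time_s: 3.95
position: [0.4809, -0.2786, 0.0166]
tool_rot: [[-0.263, 0.965, 0.001], [0.965, 0.263, -0.001], [-0.002, 0.001, -1.0]]
ft_force: [-0.7, 0.4, 1.0]
grip_width: 0.0854
gripper_force: 0.0
time_s: 4.62
position: [0.4801, -0.2784, 0.0157]
tool_rot: [[-0.262, 0.965, -0.0], [0.965, 0.262, -0.0], [-0.0, -0.0, -1.0]]
ft_force: [-2.7, 0.0, 6.1]
grip_width: 0.0155
gripper_force: 50.3
```

```bash
python3 -m handwheel '0 0 1.5 0 0 0 0;0 0 4 0 0 0 0;0 0 7 0 0 0 0;0 1 10 0 0 0 0;0 3.5 11 0 0 0 0;0.5 7 11 0 0 -3 0;1 10.5 11 0 0 -6 0;1 14 11 0 0 -9 0' && python3 -m handwheel '0.5 3.5 0 0 0 -3 0;0.5 7 0 0 0 -6 0;1 10.5 0 0 0 -9 0;1 14 0 0 0 -12 0;1.5 17.5 0 0 0 -14 0;1.5 21 0 0 0 -16 0;2 24.5 0 0 0 -17 0;2.5 28 0 0 0 -17.9 0' && python3 -m handwheel '0 2 0 0 0 0 0;0 3.5 0 0 0 0 0;0 3.5 0 0 0 0 0;0 3.5 0 0 0 0 0;0 3.5 0 0 0 0 0' && python3 - <<'E'
from h import *
s=status.observe(); t=np.array(s['tool_rot']); print(s['position'],np.degrees(np.arctan2(t[1,1],t[0,1])),(np.array([.5154,.1765])-s['position'][:2])*100,s['ft_force'],s['wrist_torque'])
im=snap('wrist','w3.png'); print(im['xyz'],np.round(im['orientation'],3).tolist())
E
```

```text
time_s: 5.28
position: [0.4902, -0.1366, 0.1248]
tool_rot: [[-0.105, 0.995, -0.0], [0.995, 0.105, 0.001], [0.001, -0.0, -1.0]]
ft_force: [0.6, 0.9, -5.3]
grip_width: 0.0152
gripper_force: 49.6
time_s: 5.95
position: [0.5144, 0.1437, 0.1245]
tool_rot: [[0.204, 0.979, -0.002], [0.979, -0.204, 0.0], [-0.0, -0.002, -1.0]]
ft_force: [0.4, 0.4, -4.6]
grip_width: 0.0152
gripper_force: 49.7
time_s: 6.37
position: [0.5149, 0.1763, 0.1247]
tool_rot: [[0.203, 0.979, -0.001], [0.979, -0.203, -0.0], [-0.001, -0.001, -1.0]]
ft_force: [0.2, -0.4, -5.1]
grip_width: 0.0154
gripper_force: 49.7
[0.51490802 0.17627059 0.12473366] -11.715243960886177 [0.04919784 0.02294118] [ 0.22385143 -0.3854135  -5.0585878 ] [-0.01420971  0.00552843  0.01402696]
[0.53043055 0.2403986  0.26848857] [[0.979, -0.196, -0.053], [-0.203, -0.946, -0.254], [-0.001, 0.26, -0.966]]
```

View pics/w3.png

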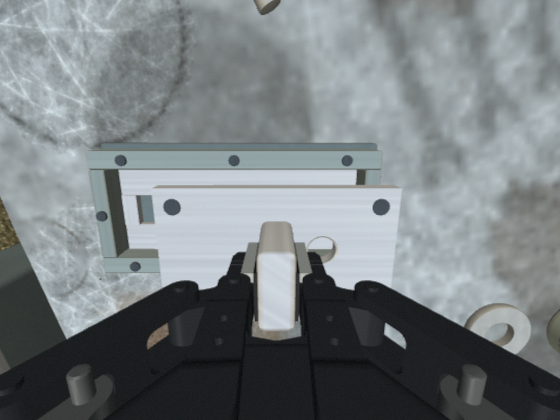

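The cover hangs level. Its +y edge runs from (155,186) to (400,186), the rail screws are at (121,160), (234,160) and (347,160), and the hole is on the far side. From these points I check the lateral alignment.

```bash
python3 - <<'E'
import contextlib,io
with contextlib.redirect_stdout(io.StringIO()): import fitf; from fitf import *
im=load('w3.png')
for n,p,z in [('edgeL',(155,186),.119),('edgeR',(400.5,186),.119),('s1',(121,160),.046),('s2',(234,160),.046),('s3',(347,160),.046),('cscrewL',(172,207),.119),('cscrewR',(381,207),.119),('s4',(135,266),.046),('rail in L',(120,170),.046),('rail in R',(357,169.5),.046)]:
    print(n,loc(ray(im,*p,z))*1e3)
E
```

```text
edgeL [-31.3  36.4]
edgeR [96.6 36.3]
s1 [-85.8  43. ]
s2 [-0.1 42.9]
s3 [85.5 42.8]
cscrewL [-23.5  25.1]
cscrewR [87.5 25. ]
s4 [-86.3 -44.8]
rail in L [-87.6  35.4]
rail in R [93.6 35.6]
```

```bash
python3 - <<'E'
import contextlib,io
with contextlib.redirect_stdout(io.StringIO()): import fitc; from fitc import *; 
print('cover screws',[(loc(ray(fitc.im,*p,.01))*1e3).tolist() for p in fitc.cv([[221,212],[606,215],[222,383],[596,385]])])
g=cv2.imread('pics/w3.png',0).astype(int)
for lo,hi in((280,340),(170,250)):
    print([(r,int(g[r,lo:hi].mean())) for r in range(164,194)])
b=g<100
for u,v in((121,160),(234,160),(347,160),(135,266),(172,207),(381,207)):
    w=np.clip(150-g[v-9:v+10,u-10:u+11],0,80).astype(float); ys,xs=np.mgrid[v-9:v+10,u-10:u+11]; print(u,v,((w*xs).sum()/w.sum()).round(2),((w*ys).sum()/w.sum()).round(2))
E
```

```text
cover screws [[-55.1, 24.8], [54.9, 24.7], [-55.1, -25.4], [55.1, -25.3]]
[(164, 159), (165, 159), (166, 161), (167, 163), (168, 140), (169, 140), (170, 192), (171, 202), (172, 205), (173, 207), (174, 209), (175, 208), (176, 207), (177, 207), (178, 208), (179, 208), (180, 207), (181, 206), (182, 206), (183, 207), (184, 195), (185, 158), (186, 147), (187, 148), (188, 185), (189, 204), (190, 206), (191, 206), (192, 206), (193, 204)]
[(164, 148), (165, 152), (166, 159), (167, 162), (168, 137), (169, 130), (170, 190), (171, 202), (172, 202), (173, 202), (174, 203), (175, 203), (176, 203), (177, 203), (178, 205), (179, 206), (180, 206), (181, 201), (182, 199), (183, 200), (184, 198), (185, 158), (186, 146), (187, 148), (188, 185), (189, 206), (190, 209), (191, 208), (192, 206), (193, 204)]
121 160 120.24 161.17
234 160 233.66 160.91
347 160 346.79 160.74
135 266 134.96 265.41
172 207 171.55 206.67
381 207 380.63 206.64
```

```bash
python3 -m handwheel '-0.2 -0.05 -1.5 0 0 0 0;-0.2 -0.05 -3 0 0 0 0;-0.2 -0.05 -4.5 0 0 0 0;-0.2 -0.05 -5.5 0 0 0 0;-0.2 -0.05 -5.8 0 0 0 0;-0.2 -0.05 -5.8 0 0 0 0;-0.2 -0.05 -5.8 0 0 0 0' && python3 -m handwheel '0 0 -0.2 0 0 0 0;0 0 -0.4 0 0 0 0;0 0 -0.6 0 0 0 0;0 0 -0.8 0 0 0 0;0 0 -0.8 0 0 0 0;0 0 -0.8 0 0 0 0'; python3 -c "
from h import *
s=status.observe();print(s['ft_force'],s['wrist_torque'],s['position'])"
```

```text
time_s: 7.0
position: [0.5136, 0.176, 0.0678]
tool_rot: [[0.203, 0.979, 0.001], [0.979, -0.203, 0.0], [0.0, 0.001, -1.0]]
ft_force: [0.3, -0.3, -5.3]
grip_width: 0.0153
gripper_force: 49.6
time_s: 7.5
position: [0.5132, 0.1763, 0.0592]
tool_rot: [[0.203, 0.979, -0.0], [0.979, -0.203, -0.0], [-0.0, -0.0, -1.0]]
ft_force: [0.4, -0.1, -5.3]
grip_width: 0.0155
gripper_force: 49.7
[ 0.35743364 -0.09736025 -5.28194195] [-0.01255913  0.01983919 -0.00108416] [0.51316437 0.1763193  0.05923814]
```

It is between the rails without contact. I lower it onto the dowel.

```bash
python3 -m handwheel '0 0 -0.2 0 0 0 0;0 0 -0.4 0 0 0 0;0 0 -0.55 0 0 0 0;0 0 -0.6 0 0 0 0;0 0 -0.6 0 0 0 0' && python3 -m handwheel '0 0 -0.05 0 0 0 0;0 0 -0.1 0 0 0 0;0 0 -0.1 0 0 0 0;0 0 -0.1 0 0 0 0'
```

```text
time_s: 7.92
position: [0.5131, 0.1763, 0.0531]
tool_rot: [[0.203, 0.979, -0.0], [0.979, -0.203, -0.0], [-0.0, -0.0, -1.0]]
ft_force: [0.2, -0.2, -4.7]
grip_width: 0.0157
gripper_force: 49.7
time_s: 8.25
position: [0.5133, 0.1763, 0.0526]
tool_rot: [[0.203, 0.979, 0.0], [0.979, -0.203, 0.0], [0.0, 0.0, -1.0]]
ft_force: [-1.8, -0.8, -0.5]
grip_width: 0.0158
gripper_force: 50.2
```

```bash
python3 -m handwheel '0 0 0 0 0 0 0.45;0 0 0 0 0 0 0.45;0 0 0.1 0 0 0 0.45;0 0 0.2 0 0 0 0.45;0 0 0.2 0 0 0 0.45;0 0 0.2 0 0 0 0.45' 20 && python3 - <<'E'
from h import *
snap('wrist','w4.png')
E
```

```text
time_s: 8.75
position: [0.5133, 0.1763, 0.0545]
tool_rot: [[0.203, 0.979, 0.0], [0.979, -0.203, 0.0], [0.0, 0.0, -1.0]]
ft_force: [1.5, 0.1, -0.2]
grip_width: 0.0389
gripper_force: 0.0
```

View pics/w4.png

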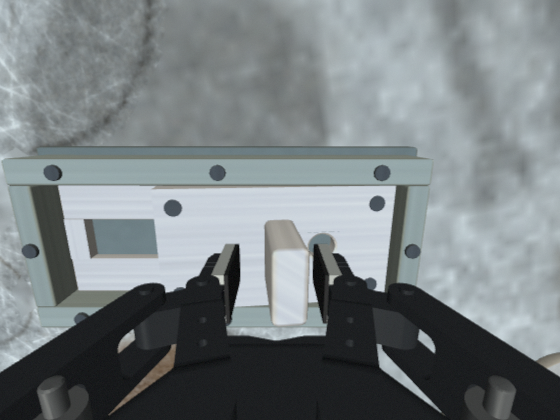

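The cover lies rocked on the dowel with its far edge down, close to the far stop (plate edge at column 395), and the hole points to that stop. The lug stands free between the pads. I push it towards the near stop with the +x finger.

```bash
python3 -m handwheel '-0.29 0.06 0 0 0 0 0.45;-0.59 0.12 0 0 0 0 0.45;-0.88 0.18 0 0 0 0 0.45;-1.18 0.24 0 0 0 0 0.45;-1.47 0.3 0 0 0 0 0.45;-1.76 0.36 0 0 0 0 0.45;-2.06 0.42 0 0 0 0 0.45;-2.35 0.48 0 0 0 0 0.45' && python3 -m handwheel '-0.2 0.04 0 0 0 0 0.45;-0.39 0.08 0 0 0 0 0.45;-0.59 0.12 0 0 0 0 0.45;-0.78 0.16 0 0 0 0 0.45;-0.98 0.2 0 0 0 0 0.45;-1.18 0.24 0 0 0 0 0.45;-1.18 0.24 0 0 0 0 0.45'; python3 - <<'E'
from h import *
snap('wrist','w5.png'); snap('top','t5.png'); p=status.observe()['position']; d=p[:2]-np.array([.4863,.1844]);a=np.radians(-11.64);print('tcp local x',d@[np.cos(a),np.sin(a)],'y',d@[-np.sin(a),np.cos(a)])
E
```

```text
time_s: 9.47
position: [0.4906, 0.1811, 0.055]
tool_rot: [[0.203, 0.979, 0.003], [0.979, -0.203, 0.0], [0.001, 0.003, -1.0]]
ft_force: [2.3, -0.5, 1.5]
grip_width: 0.0383
gripper_force: 1.7
time_s: 10.05
position: [0.4769, 0.1836, 0.054]
tool_rot: [[0.203, 0.979, -0.002], [0.979, -0.203, -0.0], [-0.001, -0.002, -1.0]]
ft_force: [-0.1, 0.4, -0.4]
grip_width: 0.0382
gripper_force: 0.1
tcp local x -0.008637062235657257 y -0.0026650641253147655
```

View pics/w5.png

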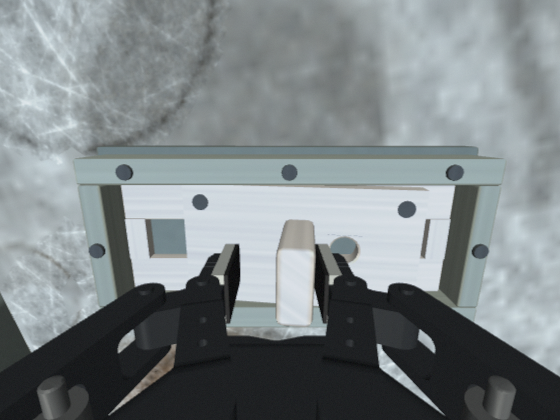

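The cover has slid and now rocks the other way, with its hole at (344,248), still short of the dowel by about 9 mm. I go on slowly.

```bash
python3 -m handwheel '-0.1 0.02 0 0 0 0 0.45;-0.2 0.04 0 0 0 0 0.45;-0.29 0.06 0 0 0 0 0.45;-0.39 0.08 0 0 0 0 0.45;-0.49 0.1 0 0 0 0 0.45;-0.59 0.12 0 0 0 0 0.45;-0.59 0.12 0 0 0 0 0.45' && python3 -m handwheel '-0.1 0.02 0 0 0 0 0.45;-0.2 0.04 0 0 0 0 0.45;-0.2 0.04 0 0 0 0 0.45'  && python3 -m handwheel '-0.1 0.02 0 0 0 0 0.45;-0.15 0.03 0 0 0 0 0.45;-0.15 0.03 0 0 0 0 0.45'; python3 - <<'E'
from h import *
snap('wrist','w6.png'); a=cv2.imread('pics/w5.png'); b=cv2.imread('pics/w6.png'); cv2.imwrite('pics/c6.png',cv2.resize(b[130:330,70:510],(800,364)))
E
```

```text
time_s: 10.73
position: [0.4718, 0.1847, 0.0543]
tool_rot: [[0.203, 0.979, -0.0], [0.979, -0.203, -0.0], [-0.0, -0.0, -1.0]]
ft_force: [1.0, 0.2, -0.7]
grip_width: 0.0381
gripper_force: 0.6
time_s: 10.98
position: [0.4698, 0.1851, 0.0543]
tool_rot: [[0.203, 0.979, -0.0], [0.979, -0.203, 0.0], [-0.0, -0.0, -1.0]]
ft_force: [1.6, -0.4, -0.6]
grip_width: 0.0384
gripper_force: 0.7
time_s: 11.23
position: [0.4683, 0.1854, 0.0543]
tool_rot: [[0.203, 0.979, -0.0], [0.979, -0.203, -0.0], [-0.0, -0.0, -1.0]]
ft_force: [2.5, 0.4, 0.1]
grip_width: 0.0382
gripper_force: 0.7
```

View pics/c6.png

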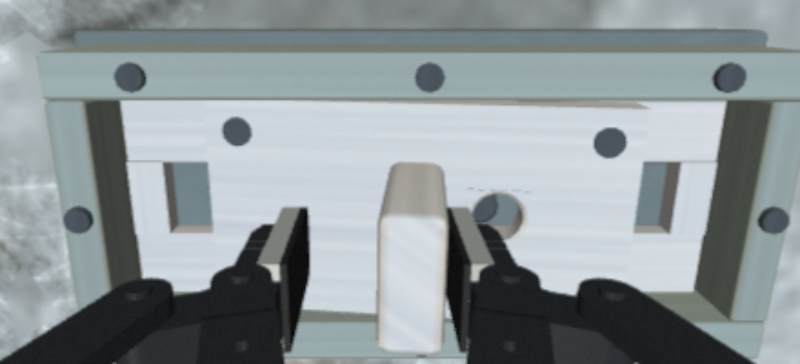

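The dowel now shows at the left of the hole, at crop (487,208) against the hole centre at (498,215). About 3 to 5 mm remain.

```bash
python3 -m handwheel '-0.1 0.02 0 0 0 0 0.45;-0.2 0.04 0 0 0 0 0.45;-0.2 0.04 0 0 0 0 0.45'  && python3 -m handwheel '-0.1 0.02 0 0 0 0 0.45;-0.1 0.02 0 0 0 0 0.45' && python3 -m handwheel '-0.1 0.02 0 0 0 0 0.45;-0.1 0.02 0 0 0 0 0.45'; python3 - <<'E'
from h import *
snap('wrist','w7.png'); b=cv2.imread('pics/w7.png'); cv2.imwrite('pics/c7.png',cv2.resize(b[130:330,70:510],(800,364)))
E
```

```text
time_s: 11.53
position: [0.4663, 0.1858, 0.0544]
tool_rot: [[0.203, 0.979, -0.0], [0.979, -0.203, 0.0], [-0.0, -0.0, -1.0]]
ft_force: [1.5, 0.4, -0.8]
grip_width: 0.0381
gripper_force: 0.4
time_s: 11.7
position: [0.4656, 0.186, 0.0544]
tool_rot: [[0.203, 0.979, 0.0], [0.979, -0.203, 0.0], [0.0, 0.0, -1.0]]
ft_force: [2.1, 0.1, -0.7]
grip_width: 0.0383
gripper_force: 0.9
time_s: 11.87
position: [0.4646, 0.1862, 0.0544]
tool_rot: [[0.203, 0.979, 0.001], [0.979, -0.203, 0.0], [0.0, 0.001, -1.0]]
ft_force: [2.3, -0.0, 0.5]
grip_width: 0.0385
gripper_force: 1.3
```

View pics/c7.png

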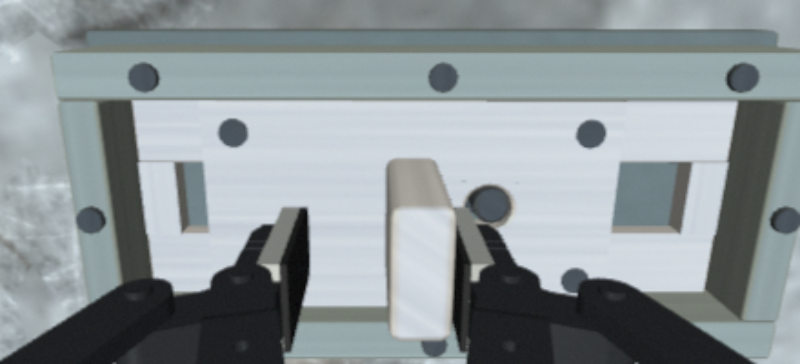

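The cover lies flat with the dowel centred in the hole at (491,204). That is eleven pictures viewed, one over the limit, so I will view no more. I centre the gripper on the lug, lower it and grip.

```bash
python3 -m handwheel '0.4 -0.08 0 0 0 0 0.45;0.8 -0.16 0 0 0 0 0.45;1.08 -0.22 -0.3 0 0 0 0.45;1.08 -0.22 -0.6 0 0 0 0.45;1.08 -0.22 -0.8 0 0 0 0.45;1.08 -0.22 -0.8 0 0 0 0.45' && python3 -m handwheel '0 0 0 0 0 0 0.2;0 0 0 0 0 0 0.1;0 0 0 0 0 0 0;0 0 0 0 0 0 0;0 0 0 0 0 0 0;0 0 0 0 0 0 0' 80
```

```text
time_s: 12.42
position: [0.4748, 0.1839, 0.0456]
tool_rot: [[0.203, 0.979, -0.002], [0.979, -0.203, -0.0], [-0.001, -0.002, -1.0]]
ft_force: [-0.6, 0.7, 0.4]
grip_width: 0.0384
gripper_force: 0.0
time_s: 12.92
position: [0.4754, 0.184, 0.0465]
tool_rot: [[0.203, 0.979, 0.0], [0.979, -0.203, 0.0], [0.0, 0.0, -1.0]]
ft_force: [0.9, -1.1, 2.2]
grip_width: 0.0151
gripper_force: 78.3
```

Gripped cleanly. I press down in steps and watch the force.

```bash
python3 -m handwheel '0 0 -0.1 0 0 0 0;0 0 -0.2 0 0 0 0;0 0 -0.3 0 0 0 0;0 0 -0.3 0 0 0 0' && python3 -m handwheel '0 0 -0.1 0 0 0 0;0 0 -0.2 0 0 0 0;0 0 -0.3 0 0 0 0;0 0 -0.3 0 0 0 0' && python3 -m handwheel '0 0 -0.05 0 0 0 0;0 0 -0.05 0 0 0 0;0 0 -0.05 0 0 0 0'
```

```text
time_s: 13.25
position: [0.4754, 0.184, 0.0436]
tool_rot: [[0.203, 0.979, 0.0], [0.979, -0.203, 0.0], [0.0, 0.0, -1.0]]
ft_force: [-0.9, -1.0, 4.9]
grip_width: 0.0152
gripper_force: 78.9
time_s: 13.58
position: [0.4754, 0.184, 0.0408]
tool_rot: [[0.203, 0.979, 0.001], [0.979, -0.203, 0.0], [0.0, 0.0, -1.0]]
ft_force: [-0.7, -1.2, 7.8]
grip_width: 0.0147
gripper_force: 79.3
time_s: 13.83
position: [0.4754, 0.184, 0.0404]
tool_rot: [[0.203, 0.979, 0.001], [0.979, -0.203, 0.0], [0.0, 0.001, -1.0]]
ft_force: [-0.5, -0.9, 7.8]
grip_width: 0.015
gripper_force: 79.7
```

```bash
python3 -m handwheel '0 0 -0.05 0 0 0 0;0 0 -0.05 0 0 0 0' && python3 -m handwheel '0 0 -0.05 0 0 0 0;0 0 -0.05 0 0 0 0' && python3 -m handwheel '0 0 -0.03 0 0 0 0;0 0 -0.03 0 0 0 0'
```

```text
time_s: 14.0
position: [0.4754, 0.184, 0.0404]
tool_rot: [[0.203, 0.979, 0.001], [0.979, -0.203, 0.0], [0.0, 0.001, -1.0]]
ft_force: [-3.8, -0.9, 14.8]
grip_width: 0.015
gripper_force: 80.3
time_s: 14.17
position: [0.4754, 0.184, 0.0404]
tool_rot: [[0.203, 0.979, 0.001], [0.979, -0.203, 0.0], [0.0, 0.001, -1.0]]
ft_force: [-5.1, -1.9, 22.0]
grip_width: 0.015
gripper_force: 81.1
time_s: 14.33
position: [0.4754, 0.184, 0.0404]
tool_rot: [[0.203, 0.979, 0.002], [0.979, -0.203, 0.0], [0.0, 0.002, -1.0]]
ft_force: [-5.2, -1.7, 23.3]
grip_width: 0.0151
gripper_force: 81.6
```

The table is on its stop: z holds at 40.4 mm while the force has risen to 23 N. I hold for a moment to check that it is steady, then hand in.

```bash
python3 -m handwheel '0 0 0 0 0 0 0;0 0 0 0 0 0 0;0 0 0 0 0 0 0;0 0 0 0 0 0 0;0 0 0 0 0 0 0;0 0 0 0 0 0 0' && python3 -c "
from rig import env,status
s=status.observe()
print(s['ft_force'],s['position'])
if 12<s['ft_force'][2]<38: print(env.close_job())"
```

```text
time_s: 14.83
position: [0.4754, 0.184, 0.0404]
tool_rot: [[0.203, 0.979, 0.002], [0.979, -0.203, 0.0], [0.0, 0.002, -1.0]]
ft_force: [-5.3, -2.3, 24.7]
grip_width: 0.0149
gripper_force: 81.6
[-5.32558698 -2.30538163 24.73500649] [0.47544138 0.18402335 0.04036408]
the job is handed in; nothing more can be done
None
```

The job is handed in at 14.8 s: the cover rode on the dowel near the far stop, slid back, dropped flat over the dowel and is held fully down at about 25 N, with no loose parts touched as far as I could tell, though I viewed 11 pictures against the limit of 10.

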